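Wipe the broken pieces off the loading deck into its waste well

ROBOT

A 6-joint arm with a two-finger parallel gripper is mounted at the origin on the work surface. World frame = base frame: x ahead of the robot, y to its left, z up, the work surface at z = 0. Lengths are in m, angles in rad, forces in N, time in s.
With the tool pointing down it reaches from about 0.35 to 0.975 m from the base axis. Payload 4.9 kg.
Tool frame: the origin (TCP) lies at the very end of the fingers, on their centre line; the grasp point (between the pads) lies 19 mm behind it (manip.tcp_to_grasp is the distance from the TCP to the grasp point, in m); z points along the fingers, y is the direction in which the jaws open and shut (so a half turn about z gives the same grasp; the last joint's range is limited). The gripper opens to 85 mm and grips with 20 to 120 N. Pads are 22 mm wide; open, the fingers measure 114 mm over their backs; the gripper's body (76 mm by 85 mm) begins 54 mm behind the grasp point. The pads swing forward as they close: fully open they stand 13 mm farther back than shut.
Start: joints at [-1.234, 0.053, 1.613, -0, 1.476, -0.119], TCP at [0.275, -0.561, 0.231] pointing down, gripper open.
Joint ranges: [-3.01, 3.01], [-1.01, 2.22], [0.06, 2.58], [-1.02, 4.17], [0.09, 2.62], [-3.14, 3.14]. Speed limits (rad/s): [2.57, 2.57, 3.14, 3.14, 3.14, 3.14].

INTERFACE

Orientations are given as a unit quaternion [w, x, y, z].
In Python, from plant import sensors, cams, job, finder, manip gives the robot as it stands.
- The arm moves only by the shell command python3 -m pendant 'ROWS'. ROWS is JSON, a list of rows, each an object of numbers: "wx", "wy", "wz": the turn, a rotation vector about the tool's x, y, z in degrees; "dx", "dy", "dz": the shift along the tool's x, y, z in m; "hand": the gripper's target within -1 to 1 (fully open at 1, half-way at 0, shut at -1). A call has 1 to 20 rows; each row is the pose to reach, as a shift and turn from the pose commanded when the call began, along the tool's axes at that moment; what a row does not reach only later rows make up. A row lasts 1/12 s, in which the tool goes at most 41.7 mm and 7.16 degrees, less where a joint would pass 70% of its speed; a pose out of reach is approached as far as the arm can. A call with a gripper value outside its range is refused whole. The fingers move at their own pace and stop on an object; the grip force is fixed at half the most. Time passes only in rows, so rows that repeat a pose let the fingers close. It gives the time, the measured TCP pose, the force and the opening at its end, in the units of the state.
- sensors.state(): the state, without advancing time (a new reading comes with each control period).
- cams.grab_frame(name): name is "side" or "top" or "wrist"; returns (picture, depth): 384x512x3 uint8, red, green, blue; 384x512 float32, m along the optical axis (not along the pixel's ray), 0 where there is no reading.
- cams.calibration(name): a dict with "fov_y" (degrees; the focal length in pixels is half the picture's height over the tangent of half this angle, whatever the lens; pixels are square), "cx", "cy" (the principal point, pixels), "k1" (the pictures are not rectified: a ray, as slopes to the right and down, at radius r is drawn at 1 + k1 r^2 times it, then the intrinsics apply), "pose" (4x4, takes a point from camera to world coordinates); the wrist camera has in their place "hand_eye" (4x4, takes a point from camera to tool coordinates, whose origin is the TCP and whose axes are the flange's). Camera axes: x right, y down, z forward; pixel columns grow to the right and rows downward; lengths in m; the calibration is good to about 2 mm. A picture is of the moment at which its call begins: read the wrist's pose just before it. calibration takes no time and is no camera call.
- job.job_done(): hands the job in, once; it reports no verdict.
Trained networks look in the newest picture that a camera, given by its name, has taken for a name from the list of things; names that differ only in an ending like _2 or _b are one class to them, and where a whole thing is asked for, a point or a joint stands for the part that bears it (a point fixed in the world has none). Each returns a list of dicts, best first, with "score" (0 to 1); they miss things now and then, are a little off and sometimes report something else, mostly with a low value. They report only what shows in the picture. A call takes as long as a camera call.
- finder.look_for(camera, thing): "position" ([x, y, z] in m, in world coordinates, good to about 4 mm: the middle of the surface that is visible of it).
The state is a dict: "time": time; "joint_pos": joint angles; "joint_vel": joint speeds; "joint_efforts": joint torques, N m; "tool_pos": TCP position; "tool_rot": TCP orientation; "contact_force": force on the tool from outside, world axes, zero at the start; "ft_torque": the same for the moment, N m; "gripper_width": opening from 0.0 (shut) to 1.0 (fully open).
Only numpy, scipy, OpenCV 4.12 (cv2) and the standard library are available. Lean on these libraries where they do the work, as an engineer would, in place of code of your own. Each camera call takes 0.05 s, during which the arm holds its last target. There are 200 camera calls.

TASK

Clear the four broken plastic pieces off the loading deck: slide the waste well's cover fully open by its post (if it will not move do not force it, but slide the catch to its other end and try again), then sweep all four pieces down into the well with the scraper block, without touching them with the gripper. Finally stand the scraper upright on its foot on the bench, clear of the deck, and leave the other things on the bench where they are.

Things in the scene. Friction and masses are not known exactly. Their poses are not given: they have to be found in the camera images.
- deck: Fixed beige loading deck, 430 long, about 60 high. Origin on the bench, mid-width; its x points roughly away from the robot, y left, z up; yaw varies. A flat dark steel plate spans x -68..68, y -120..130, top z 60. Rims 8 thick, top z 70, run along both sides (x +-68..76, y -300..130); the plate's +y end is open. The pieces lie within y -82..68; the strip beyond, y 70..130, is empty.
- well (a point): Centre of the waste well's mouth, at deck (0, -165, 60). The well is a hole 136 (x) by 90 (deck y -210..-120) next to the plate's -y end, floor at z 8; at the start it is hidden under the cover. Beyond it (y -300..-210) a ledge between the rims takes the opened cover.
- cover (a joint): Sliding cover of the well (aluminium slab 132 x 94 x 6, top at z 67.5, black post on it). In m: 0 shut, 0.09 fully open. It opens along deck -y, away from the plate, needs 2 to 4 N and stays where left. If the catch holds it, it stops dead after about 3 mm; never push it with more than 40 N.
- cover_post (a point): Centre of the top of the cover's upright round post, 24 diameter, 42 tall (top at z 110), near the cover's plate-side edge. Push it along deck -y to open the cover.
- catch (a joint): Sliding catch of the cover. In m: 0 = end next to the cover, 0.028 = far end, along deck +x. Starts within 3 mm of 0, moves with 2 to 4 N, stays where left. Unmarked: one of its ends may lock the cover; which one differs and shows only on trying the cover. If the cover is locked at the start, the far end frees it; if it is free, moving the catch may lock it.
- catch_post (a point): Centre of the top of the catch's upright round post, 18 diameter, 40 tall (top at z 102). It slides along deck x on a housing (deck x 76..144, y -300..-120, top z 62) behind the far rim.
- scraper: The loose scraper block, 0.15 to 0.31 kg, grey with a black rubber foot, standing on the bench to the left of the deck: a foot 124 (its x) x 30 (its y) x 26 high, with a grip fin on top, 90 (x) x 22 (y), from z 26 to z 72. Origin: centre of its underside. Take the fin across its 22 mm thickness.
- chip_a: A loose snapped-off piece of white plastic, a strip 60 x 16 x 6, lying flat on the deck's steel plate. Origin: centre of its underside.
- chip_b: A loose snapped-off piece of white plastic, an L 44 x 34 x 7, lying flat on the deck's steel plate. Origin: centre of its underside.
- chip_c: A loose snapped-off piece of white plastic, a tile 44 x 30 x 6, lying flat on the deck's steel plate. Origin: centre of its underside.
- chip_d: A loose snapped-off piece of white plastic, a bar 58 x 13 x 9, lying flat on the deck's steel plate. Origin: centre of its underside.
- bottle: Bystander, not part of the job: a clear bottle, 68 diameter, 130 high. Origin: centre of its underside.
- jar: Bystander, not part of the job: an amber jar, 64 diameter, 75 high. Origin: centre of its underside.
- beaker: Bystander, not part of the job: a clear beaker, 72 diameter, 90 high. Origin: centre of its underside.
- mouse: Bystander, not part of the job: a black computer mouse, about 76 x 62 x 33. Origin: centre of its underside.
- tube_rack: Bystander, not part of the job: a grey rack with ten capped tubes, 90 x 200 x 80. Origin: centre of its underside.
- marker: Bystander, not part of the job: a marker pen lying down, 125 x 15. Origin: centre of its underside.

How it is judged:
On the way, in this order (a step that is already met when the one before it is completed fails the run):
1. the cover of the waste well is fully open (0.08 m or more) (value of joint cover above 0.08 m), for 0.2 s.
2. the scraper is down on the deck's plate (z of scraper in the frame of deck between 0.05 and 0.068 m and y of scraper in the frame of deck between -0.15 and 0.14 m and x of scraper in the frame of deck between -0.04 and 0.04 m), for 0.2 s.
3. all four pieces are down in the well (y of chip_a in the frame of deck between -0.213 and -0.117 m and x of chip_a in the frame of deck between -0.07 and 0.07 m and z of each of chip_a, chip_b, chip_c, chip_d in the frame of deck below 0.052 m and y of chip_b in the frame of deck between -0.213 and -0.117 m and x of chip_b in the frame of deck between -0.07 and 0.07 m and y of chip_c in the frame of deck between -0.213 and -0.117 m and x of chip_c in the frame of deck between -0.07 and 0.07 m and y of chip_d in the frame of deck between -0.213 and -0.117 m and x of chip_d in the frame of deck between -0.07 and 0.07 m), for 0.2 s.
At the end, for the whole second after the job is handed in: All four pieces lie in the waste well (their origins inside its outline and at least 8 mm below the plate's surface); the scraper stands upright (within 0.1 rad) at rest on the bench, not touching the deck (all of step 3 and height (world z) of scraper between -0.005 and 0.008 m and angle between scraper's own z axis and vertical below 0.1 rad and linear speed of scraper below 0.02 m/s and contact force between scraper and deck below 0.2 N).
It fails at once if the gripper or arm touches one of the broken pieces (contact force between any of chip_a, chip_b, chip_c, chip_d and the fingers above 0.3 N or contact force between any of chip_a, chip_b, chip_c, chip_d and the arm above 0.3 N).
It fails at once if the cover is forced (over 40 N) (contact force between cover and the fingers above 40 N or contact force between cover and the arm above 40 N).
It fails at once if another thing on the bench is shifted by more than 30 mm (distance of any of bottle, jar, beaker, mouse, tube_rack, marker from where it was at the start of the episode above 0.03 m).
It also fails if it takes over 72 s, if anything falls off the work surface, if the arm or the gripper's body presses on something with over 40 N, if the wrist force passes 120 N, or if a joint passes its speed limit or range.

## Working session

There is one attempt and no reset: what is moved stays moved. The work goes in short steps, Python scripts to look and compute and a shell command to move; the robot and the scene stay as the last step left them, time stands still between calls to the robot, and variables do not carry over. Pictures are saved under pics/ and viewed, about 8 in all and at most 12, crops included, and the job is handed in when it is done.

```bash
ls; mkdir -p pics; cat > h.py <<'E'
import numpy as np, cv2
from plant import sensors,cams,job,finder,manip
from scipy.spatial.transform import Rotation as R
def cal(name,st=None):
    c=cams.calibration(name); f=192/np.tan(np.radians(c['fov_y'])/2)
    if name=='wrist':
        T=np.eye(4);q=st['tool_rot'];T[:3,:3]=R.from_quat([q[1],q[2],q[3],q[0]]).as_matrix();T[:3,3]=st['tool_pos']
        P=T@np.array(c['hand_eye'])
    else: P=np.array(c['pose'])
    return c,f,P
def ray(name,u,v,st=None):
    c,f,P=cal(name,st)
    K=np.array([[f,0,c['cx']],[0,f,c['cy']],[0,0,1.]])
    s=cv2.undistortPoints(np.array([[[u,v]]],float),K,np.array([c['k1'],0,0,0.]))[0,0]
    return P[:3,3],P[:3,:3]@np.array([s[0],s[1],1.]),P
def at_z(name,u,v,z,st=None):
    o,d,_=ray(name,u,v,st); return o+d*(z-o[2])/d[2]
def at_depth(name,u,v,dep,st=None):
    o,d,_=ray(name,u,v,st); return o+d*dep[int(v),int(u)]
def grab(name,fn):
    st=sensors.state(); im,d=cams.grab_frame(name)
    cv2.imwrite('pics/'+fn+'.png',cv2.cvtColor(im,cv2.COLOR_RGB2BGR)); np.save('pics/'+fn+'.npy',d)
    return st,im,d
def tool(st=None):
    st=st or sensors.state();q=st['tool_rot'];return np.array(st['tool_pos']),R.from_quat([q[1],q[2],q[3],q[0]])
def delta(target,yaw=None):
    p,r=tool(); print('d tool',np.round(r.inv().apply(np.array(target)-p),4))
    m=r.as_matrix(); print('tool x world',m[:,0].round(3),'y',m[:,1].round(3),'z',m[:,2].round(3))
E
python3 - <<'E'
from h import *
s=sensors.state();print(s['time'],s['tool_pos'],s['tool_rot'],s['contact_force'],s['gripper_width'],manip.tcp_to_grasp)
for n in['top','side']:
    grab(n,n+'0')
    for t in['deck','cover_post','catch_post','scraper','chip_a','chip_b','chip_c','chip_d','bottle','jar','beaker','mouse','tube_rack','marker']:
        if n=='side' and t.startswith('chip'): continue
        print(n,t,[(np.round(x['position'],3).tolist(),round(x['score'],2)) for x in finder.look_for(n,t)[:2]])
delta([0.5,0,0.3])
E
```

```text
pics
0.0 [ 0.27489528 -0.56059593  0.23007356] [-1.01751657e-03  9.74142403e-01  2.25932574e-01 -1.26123204e-04] [0.20720935 0.98909248 0.24702152] 0.9994777248776172 0.0187
top deck [([0.482, -0.08, 0.061], 0.81)]
top cover_post [([0.466, -0.112, 0.068], 0.77), ([0.745, -0.127, 0.089], 0.53)]
top catch_post []
top scraper []
top chip_a [([0.441, 0.01, 0.069], 0.7), ([0.499, -0.004, 0.066], 0.57)]
top chip_b [([0.441, 0.01, 0.069], 0.7), ([0.499, -0.004, 0.066], 0.57)]
top chip_c [([0.441, 0.01, 0.069], 0.7), ([0.499, -0.004, 0.066], 0.57)]
top chip_d [([0.441, 0.01, 0.069], 0.7), ([0.499, -0.004, 0.066], 0.57)]
top bottle [([0.743, -0.124, 0.091], 0.72)]
top jar [([0.622, 0.27, 0.072], 0.59)]
top beaker [([0.264, 0.335, 0.05], 0.9)]
top mouse [([0.482, -0.082, 0.059], 0.49)]
top tube_rack [([0.731, 0.082, 0.052], 0.72), ([0.485, -0.077, 0.059], 0.55)]
top marker [([0.606, 0.396, 0.015], 0.75)]
side deck [([0.489, -0.017, 0.058], 0.76)]
side cover_post [([0.468, -0.101, 0.068], 0.58)]
side catch_post []
side scraper [([0.499, 0.336, 0.036], 0.63), ([0.438, 0.012, 0.064], 0.44)]
side bottle [([0.756, -0.108, 0.067], 0.59), ([0.735, 0.118, 0.049], 0.31)]
side jar [([0.626, 0.301, 0.066], 0.61), ([0.402, -0.458, 0.021], 0.47)]
side beaker [([0.27, 0.322, 0.058], 0.57)]
side mouse [([0.402, -0.458, 0.022], 0.71)]
side tube_rack [([0.733, 0.12, 0.05], 0.83)]
side marker [([0.605, 0.4, 0.015], 0.73)]
d tool [ 0.449  -0.4049 -0.0687]
tool x world [ 0.898  0.44  -0.   ] y [ 0.44  -0.898  0.   ] z [ 0. -0. -1.]
```

```bash
python3 -m pendant --help 2>&1 | head -20; python3 -c "
import cv2;cv2.imwrite('pics/top0b.png',cv2.resize(cv2.imread('pics/top0.png'),(800,600)))"
```

```text
invalid input: not JSON, or not a number
```

View pics/top0b.png

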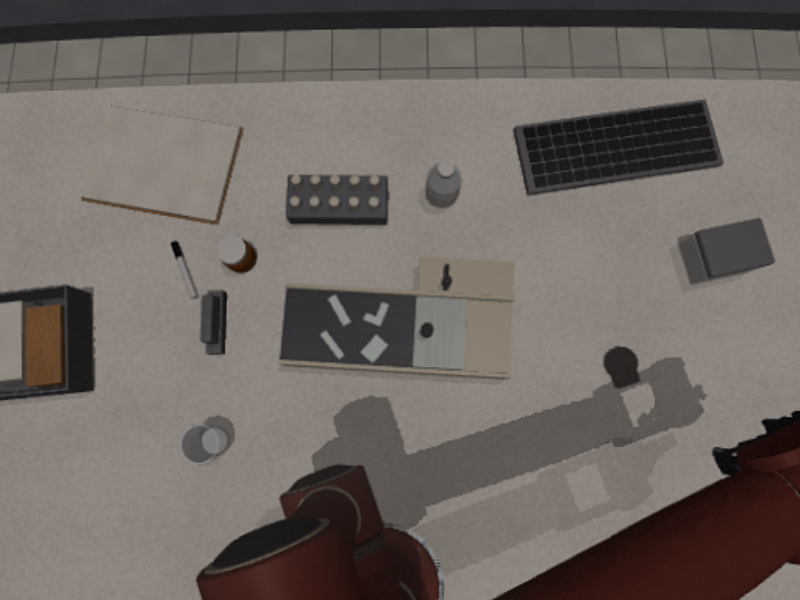

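View pics/side0.png

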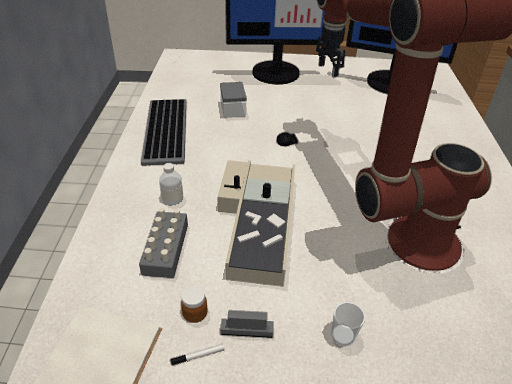

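```bash
cat >> h.py <<'E'
def cloud(name,d,st=None):
    c,f,P=cal(name,st); K=np.array([[f,0,c['cx']],[0,f,c['cy']],[0,0,1.]])
    v,u=np.mgrid[0:384,0:512]
    s=cv2.undistortPoints(np.stack([u,v],-1).reshape(-1,1,2).astype(float),K,np.array([c['k1'],0,0,0.])).reshape(384,512,2)
    X=np.concatenate([s,np.ones((384,512,1))],-1)*d[...,None]
    return X@P[:3,:3].T+P[:3,3]
def rect(p):
    return cv2.minAreaRect((p[:,:2]*1000).astype(np.float32))
E
python3 - <<'E'
from h import *
im=cv2.imread('pics/top0.png');d=np.load('pics/top0.npy');X=cloud('top',d)
g=im.max(2);v,u=np.mgrid[0:384,0:512]
roi=(u>170)&(u<340)&(v>160)&(v<250)
m=roi&(g<75)&(abs(X[...,2]-.06)<.006)&(u<270)
m=cv2.morphologyEx(m.astype(np.uint8),cv2.MORPH_OPEN,np.ones((3,3)))>0
n,l,s,_=cv2.connectedComponentsWithStats(m.astype(np.uint8)); k=1+s[1:,4].argmax();print(s[k])
p=X[l==k];print('plate',rect(p),p[:,2].mean())
for nm,lo,hi,c in[('coverpost',.1,.125,(.47,-.11)),('catchpost',.092,.125,(.57,-.14)),('fin',.06,.085,(.5,.336)),('foot',.015,.04,(.5,.336))]:
    q=X[(X[...,2]>lo)&(X[...,2]<hi)&(np.hypot(X[...,0]-c[0],X[...,1]-c[1])<(.09 if nm[0]=='f' else .05))]
    print(nm,len(q),q.mean(0).round(4) if len(q) else '',rect(q) if len(q) else '')
rim=X[roi&(abs(X[...,2]-.07)<.006)];print('z>65',len(rim))
E
```

```text
[ 180  185   86   50 3192]
plate ((478.90802001953125, 56.37138366699219), (246.1356658935547, 135.36569213867188), 85.83285522460938) 0.06052650980925363
coverpost 58 [ 0.4675 -0.0882  0.1095] ((467.9321594238281, -88.20800018310547), (19.624414443969727, 22.192588806152344), 89.72705078125)
catchpost 34 [ 0.558  -0.1271  0.1019] ((558.4158935546875, -127.0844497680664), (14.443279266357422, 16.405935287475586), 88.13495635986328)
fin 259 [0.4973 0.3212 0.0713] ((498.21966552734375, 322.6134948730469), (89.55337524414062, 23.58502960205078), 0.15000683069229126)
foot 239 [0.4971 0.3175 0.0259] ((512.8946533203125, 327.2344970703125), (154.66017150878906, 66.3505630493164), 18.9029598236084)
z>65 3171
```

```bash
python3 -m pendant '[{"dx":0.4017,"dy":-0.3744,"wz":30.3,"hand":-1},{"dx":0.4017,"dy":-0.3744,"wz":30.3,"hand":-1},{"dx":0.4017,"dy":-0.3744,"wz":30.3,"hand":-1},{"dx":0.4017,"dy":-0.3744,"wz":30.3,"hand":-1},{"dx":0.4017,"dy":-0.3744,"wz":30.3,"hand":-1},{"dx":0.4017,"dy":-0.3744,"wz":30.3,"hand":-1},{"dx":0.4017,"dy":-0.3744,"wz":30.3,"hand":-1},{"dx":0.4017,"dy":-0.3744,"wz":30.3,"hand":-1},{"dx":0.4017,"dy":-0.3744,"wz":30.3,"hand":-1},{"dx":0.4017,"dy":-0.3744,"wz":30.3,"hand":-1},{"dx":0.4017,"dy":-0.3744,"wz":30.3,"hand":-1},{"dx":0.4017,"dy":-0.3744,"wz":30.3,"hand":-1},{"dx":0.4017,"dy":-0.3744,"wz":30.3,"hand":-1},{"dx":0.4017,"dy":-0.3744,"wz":30.3,"hand":-1},{"dx":0.4017,"dy":-0.3744,"wz":30.3,"hand":-1},{"dx":0.4017,"dy":-0.3744,"wz":30.3,"hand":-1}]'; cat >> h.py <<'E'
O=np.array([.4785,.0514,0]);YAW=-.0728;D=R.from_euler('z',YAW)
def deck(p): return D.inv().apply(np.array(p)-O)
def world(p): return D.apply(np.array(p))+O
E
python3 - <<'E'
from h import *
delta(world([0,-.1,.088])); print(deck(tool()[0]))
grab('wrist','w1')
E
```

```text
d tool [ 0.4018 -0.3742  0.1433]
tool x world [ 0.898  0.44  -0.   ] y [ 0.44  -0.898  0.   ] z [ 0. -0. -1.]
[-0.15829375 -0.62575178  0.23131167]invalid input
```

View pics/w1.png

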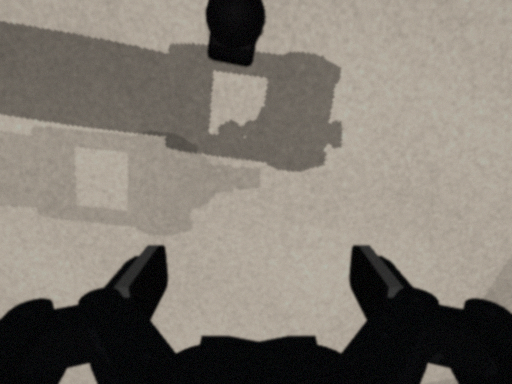

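The arm did not move. The picture shows only the bench, with the mouse at (235,25) and the open fingers. I'll probe the row format.

```bash
python3 -m pendant '[{"wx":0,"wy":0,"wz":5,"dx":0.0305,"dy":-0.0284,"dz":0,"hand":-1}]'
```

```text
time: 1.43
tool_pos: [0.288, -0.5258, 0.2306]
tool_rot: [0.001, 0.984, 0.18, -0.001]
contact_force: [0.6, 0.3, 0.1]
gripper_width: 0.883
```

```bash
python3 -m pendant '[{"wx":0,"wy":0,"wz":25.3,"dx":0.3396,"dy":-0.3764,"dz":0,"hand":-1},{"wx":0,"wy":0,"wz":25.3,"dx":0.3396,"dy":-0.3764,"dz":0,"hand":-1},{"wx":0,"wy":0,"wz":25.3,"dx":0.3396,"dy":-0.3764,"dz":0,"hand":-1},{"wx":0,"wy":0,"wz":25.3,"dx":0.3396,"dy":-0.3764,"dz":0,"hand":-1},{"wx":0,"wy":0,"wz":25.3,"dx":0.3396,"dy":-0.3764,"dz":0,"hand":-1},{"wx":0,"wy":0,"wz":25.3,"dx":0.3396,"dy":-0.3764,"dz":0,"hand":-1},{"wx":0,"wy":0,"wz":25.3,"dx":0.3396,"dy":-0.3764,"dz":0,"hand":-1},{"wx":0,"wy":0,"wz":25.3,"dx":0.3396,"dy":-0.3764,"dz":0,"hand":-1},{"wx":0,"wy":0,"wz":25.3,"dx":0.3396,"dy":-0.3764,"dz":0,"hand":-1},{"wx":0,"wy":0,"wz":25.3,"dx":0.3396,"dy":-0.3764,"dz":0,"hand":-1},{"wx":0,"wy":0,"wz":25.3,"dx":0.3396,"dy":-0.3764,"dz":0,"hand":-1},{"wx":0,"wy":0,"wz":25.3,"dx":0.3396,"dy":-0.3764,"dz":0,"hand":-1},{"wx":0,"wy":0,"wz":25.3,"dx":0.3396,"dy":-0.3764,"dz":0,"hand":-1},{"wx":0,"wy":0,"wz":25.3,"dx":0.3396,"dy":-0.3764,"dz":0,"hand":-1}]'; 
python3 - <<'E'
from h import *
delta(world([0,-.1,.088])); print(deck(tool()[0]))
grab('wrist','w2')
E
```

```text
time: 2.6
tool_pos: [0.4716, -0.0466, 0.2314]
tool_rot: [-0.0, 0.999, -0.034, 0.0]
contact_force: [-0.0, -0.4, 0.4]
gripper_width: -0.001
d tool [-0.0003  0.0018  0.1434]
tool x world [ 0.998 -0.068  0.   ] y [-0.068 -0.998 -0.   ] z [ 0.  0. -1.]
[ 0.00027431 -0.09824295  0.23142485]
```

View pics/w2.png

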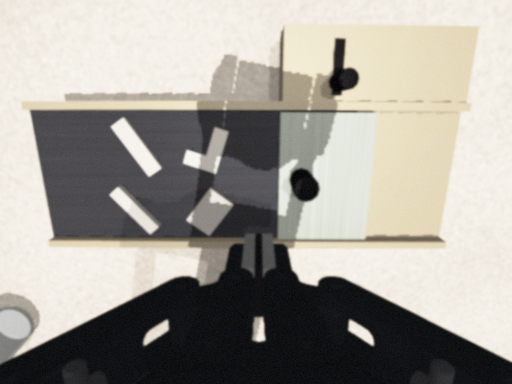

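The view shows the deck square in the picture, with the cover post at (304,185), the catch post at (345,78) and four chips on the plate. It agrees with the measured frame, so I'll descend and probe the cover.

```bash
python3 -m pendant '[{"wx":0,"wy":0,"wz":0,"dx":0,"dy":0,"dz":0.0417,"hand":-1},{"wx":0,"wy":0,"wz":0,"dx":0,"dy":0,"dz":0.083,"hand":-1},{"wx":0,"wy":0,"wz":0,"dx":0,"dy":0,"dz":0.124,"hand":-1},{"wx":0,"wy":0,"wz":0,"dx":0,"dy":0.005,"dz":0.143,"hand":-1},{"wx":0,"wy":0,"wz":0,"dx":0,"dy":0.009,"dz":0.143,"hand":-1},{"wx":0,"wy":0,"wz":0,"dx":0,"dy":0.011,"dz":0.143,"hand":-1},{"wx":0,"wy":0,"wz":0,"dx":0,"dy":0.013,"dz":0.143,"hand":-1}]'
```

```text
time: 3.23
tool_pos: [0.4715, -0.0635, 0.0904]
tool_rot: [0.0, 0.999, -0.038, 0.002]
contact_force: [-0.2, 0.5, 0.3]
gripper_width: 0.001
```

```bash
python3 -m pendant '[{"wx":0,"wy":0,"wz":0,"dx":0,"dy":0.002,"dz":0,"hand":-1},{"wx":0,"wy":0,"wz":0,"dx":0,"dy":0.004,"dz":0,"hand":-1},{"wx":0,"wy":0,"wz":0,"dx":0,"dy":0.006,"dz":0,"hand":-1}]'; python3 -m pendant '[{"wx":0,"wy":0,"wz":0,"dx":0,"dy":0.0015,"dz":0,"hand":-1},{"wx":0,"wy":0,"wz":0,"dx":0,"dy":0.003,"dz":0,"hand":-1}]'
```

```text
time: 3.48
tool_pos: [0.4714, -0.068, 0.0906]
tool_rot: [-0.0, 0.999, -0.037, 0.002]
contact_force: [2.1, 8.4, 4.2]
gripper_width: 0.0
time: 3.65
tool_pos: [0.4714, -0.0684, 0.0906]
tool_rot: [-0.003, 0.999, -0.037, 0.002]
contact_force: [1.5, 16.7, 7.0]
gripper_width: -0.002
```

The cover is locked: the force rises to 17 N and it does not move. I'll back off and go to the catch post.

```bash
python3 -m pendant '[{"wx":0,"wy":0,"wz":0,"dx":0,"dy":-0.01,"dz":-0.02,"hand":-1},{"wx":0,"wy":0,"wz":0,"dx":0,"dy":-0.005,"dz":-0.052,"hand":-1},{"wx":0,"wy":0,"wz":0,"dx":0.032,"dy":0.02,"dz":-0.052,"hand":-1},{"wx":0,"wy":0,"wz":0,"dx":0.06,"dy":0.050,"dz":-0.04,"hand":-1},{"wx":0,"wy":0,"wz":0,"dx":0.06,"dy":0.050,"dz":-0.003,"hand":-1},{"wx":0,"wy":0,"wz":0,"dx":0.06,"dy":0.050,"dz":-0.003,"hand":-1},{"wx":0,"wy":0,"wz":0,"dx":0.068,"dy":0.050,"dz":-0.003,"hand":-1},{"wx":0,"wy":0,"wz":0,"dx":0.074,"dy":0.050,"dz":-0.003,"hand":-1},{"wx":0,"wy":0,"wz":0,"dx":0.080,"dy":0.050,"dz":-0.003,"hand":-1},{"wx":0,"wy":0,"wz":0,"dx":0.086,"dy":0.050,"dz":-0.003,"hand":-1}]'; python3 -m pendant '[{"wx":0,"wy":0,"wz":0,"dx":0.004,"dy":0,"dz":0,"hand":-1},{"wx":0,"wy":0,"wz":0,"dx":0.008,"dy":0,"dz":0,"hand":-1},{"wx":0,"wy":0,"wz":0,"dx":0.010,"dy":0,"dz":0,"hand":-1}]'; python3 -c "
from h import *
print(deck(tool()[0]))"
```

```text
time: 4.48
tool_pos: [0.5523, -0.1267, 0.0925]
tool_rot: [0.0, 0.999, -0.036, 0.0]
contact_force: [-2.1, -1.2, 0.0]
gripper_width: -0.005
time: 4.73
tool_pos: [0.5628, -0.1275, 0.0924]
tool_rot: [0.0, 0.999, -0.036, 0.001]
contact_force: [-1.8, 0.8, 1.9]
gripper_width: 0.003
[ 0.09708355 -0.17233596  0.09235026]
```

```bash
python3 -m pendant '[{"wx":0,"wy":0,"wz":0,"dx":0.002,"dy":0,"dz":0,"hand":-1},{"wx":0,"wy":0,"wz":0,"dx":0.004,"dy":0,"dz":0,"hand":-1},{"wx":0,"wy":0,"wz":0,"dx":0.006,"dy":0,"dz":0,"hand":-1}]'; python3 -m pendant '[{"wx":0,"wy":0,"wz":0,"dx":0.002,"dy":0,"dz":0,"hand":-1},{"wx":0,"wy":0,"wz":0,"dx":0.004,"dy":0,"dz":0,"hand":-1}]'; python3 -c "
from h import *
print(deck(tool()[0]))"
```

```text
time: 4.98
tool_pos: [0.5673, -0.128, 0.0916]
tool_rot: [-0.0, 0.999, -0.036, -0.001]
contact_force: [-9.1, 0.6, 6.5]
gripper_width: -0.0
time: 5.15
tool_pos: [0.5678, -0.128, 0.0914]
tool_rot: [-0.0, 0.999, -0.036, -0.006]
contact_force: [-23.5, 2.6, 15.9]
gripper_width: 0.0
[ 0.10208221 -0.17243195  0.09137216]
```

```bash
python3 -m pendant '[{"wx":0,"wy":0,"wz":0,"dx":-0.02,"dy":0,"dz":-0.02,"hand":-1},{"wx":0,"wy":0,"wz":0,"dx":-0.03,"dy":-0.010,"dz":-0.055,"hand":-1},{"wx":0,"wy":0,"wz":0,"dx":-0.065,"dy":-0.03,"dz":-0.055,"hand":-1},{"wx":0,"wy":0,"wz":0,"dx":-0.09,"dy":-0.06,"dz":-0.055,"hand":-1},{"wx":0,"wy":0,"wz":0,"dx":-0.106,"dy":-0.066,"dz":-0.025,"hand":-1},{"wx":0,"wy":0,"wz":0,"dx":-0.106,"dy":-0.066,"dz":0,"hand":-1},{"wx":0,"wy":0,"wz":0,"dx":-0.106,"dy":-0.062,"dz":0,"hand":-1},{"wx":0,"wy":0,"wz":0,"dx":-0.106,"dy":-0.058,"dz":0,"hand":-1},{"wx":0,"wy":0,"wz":0,"dx":-0.106,"dy":-0.054,"dz":0,"hand":-1},{"wx":0,"wy":0,"wz":0,"dx":-0.106,"dy":-0.050,"dz":0,"hand":-1}]'; python3 -m pendant '[{"wx":0,"wy":0,"wz":0,"dx":0,"dy":0.002,"dz":0,"hand":-1},{"wx":0,"wy":0,"wz":0,"dx":0,"dy":0.004,"dz":0,"hand":-1}]';python3 -c "
from h import *
print(deck(tool()[0]))"
```

```text
time: 5.98
tool_pos: [0.4711, -0.0715, 0.093]
tool_rot: [-0.0, 0.999, -0.037, 0.001]
contact_force: [0.1, 3.8, -0.6]
gripper_width: 0.0
time: 6.15
tool_pos: [0.4707, -0.0755, 0.0928]
tool_rot: [0.0, 0.999, -0.037, 0.002]
contact_force: [0.9, 1.4, 1.7]
gripper_width: 0.002
[ 0.00149659 -0.12714079  0.09284093]
```

```bash
python3 -m pendant '[{"wx":0,"wy":0,"wz":0,"dx":0,"dy":0.006,"dz":0,"hand":-1},{"wx":0,"wy":0,"wz":0,"dx":0,"dy":0.013,"dz":0,"hand":-1},{"wx":0,"wy":0,"wz":0,"dx":0,"dy":0.020,"dz":0,"hand":-1},{"wx":0,"wy":0,"wz":0,"dx":0,"dy":0.027,"dz":0,"hand":-1},{"wx":0,"wy":0,"wz":0,"dx":0,"dy":0.034,"dz":0,"hand":-1},{"wx":0,"wy":0,"wz":0,"dx":0,"dy":0.041,"dz":0,"hand":-1},{"wx":0,"wy":0,"wz":0,"dx":0,"dy":0.048,"dz":0,"hand":-1},{"wx":0,"wy":0,"wz":0,"dx":0,"dy":0.055,"dz":0,"hand":-1},{"wx":0,"wy":0,"wz":0,"dx":0,"dy":0.062,"dz":0,"hand":-1},{"wx":0,"wy":0,"wz":0,"dx":0,"dy":0.068,"dz":0,"hand":-1},{"wx":0,"wy":0,"wz":0,"dx":0,"dy":0.072,"dz":0,"hand":-1},{"wx":0,"wy":0,"wz":0,"dx":0,"dy":0.075,"dz":0,"hand":-1},{"wx":0,"wy":0,"wz":0,"dx":0,"dy":0.077,"dz":0,"hand":-1}]'; python3 -m pendant '[{"wx":0,"wy":0,"wz":0,"dx":0,"dy":0.001,"dz":0,"hand":-1},{"wx":0,"wy":0,"wz":0,"dx":0,"dy":0.002,"dz":0,"hand":-1}]';python3 -c "
from h import *
print(deck(tool()[0]))"
```

```text
time: 7.23
tool_pos: [0.4635, -0.1519, 0.0912]
tool_rot: [-0.0, 0.999, -0.037, -0.0]
contact_force: [1.0, 2.5, 2.2]
gripper_width: 0.002
time: 7.4
tool_pos: [0.4634, -0.1534, 0.0912]
tool_rot: [-0.0, 0.999, -0.036, -0.0]
contact_force: [1.4, 4.9, 2.6]
gripper_width: 0.003
[-1.82784607e-04 -2.05328032e-01  9.11572440e-02]
```

```bash
python3 -m pendant '[{"wx":0,"wy":0,"wz":0,"dx":0,"dy":0.0015,"dz":0,"hand":-1},{"wx":0,"wy":0,"wz":0,"dx":0,"dy":0.003,"dz":0,"hand":-1}]';python3 -c "
from h import *
print(deck(tool()[0]))
_,im,d=grab('top','top1');X=cloud('top',d);c=world([0,-.23,0])
q=X[(X[...,2]>.1)&(X[...,2]<.118)&(np.hypot(X[...,0]-c[0],X[...,1]-c[1])<.03)];print(len(q),[deck(a).round(3) for a in q[:40:8]])
p,r=tool()
# to scraper hover
print('scraper d', r.inv().apply(np.array([.4975,.3215,.2])-p))"
```

```text
time: 7.57
tool_pos: [0.4634, -0.1537, 0.0911]
tool_rot: [-0.004, 0.999, -0.037, -0.0]
contact_force: [1.8, 16.4, 6.5]
gripper_width: 0.002
[-1.85553874e-04 -2.05696137e-01  9.11312081e-02]
0 []
scraper d [-0.0008251  -0.47711758 -0.10535376]
```

Hard stop reached after about 88 mm, so the cover is fully open. Next the scraper.

```bash
python3 -m pendant '[{"wx":0,"wy":0,"wz":0,"dx":0,"dy":-0.01,"dz":-0.035,"hand":-1},{"wx":0,"wy":0,"wz":0,"dx":0,"dy":-0.02,"dz":-0.075,"hand":-1},{"wx":0,"wy":0,"wz":-4.2,"dx":0,"dy":-0.481,"dz":-0.11,"hand":1},{"wx":0,"wy":0,"wz":-4.2,"dx":0,"dy":-0.481,"dz":-0.11,"hand":1},{"wx":0,"wy":0,"wz":-4.2,"dx":0,"dy":-0.481,"dz":-0.11,"hand":1},{"wx":0,"wy":0,"wz":-4.2,"dx":0,"dy":-0.481,"dz":-0.11,"hand":1},{"wx":0,"wy":0,"wz":-4.2,"dx":0,"dy":-0.481,"dz":-0.11,"hand":1},{"wx":0,"wy":0,"wz":-4.2,"dx":0,"dy":-0.481,"dz":-0.11,"hand":1},{"wx":0,"wy":0,"wz":-4.2,"dx":0,"dy":-0.481,"dz":-0.11,"hand":1},{"wx":0,"wy":0,"wz":-4.2,"dx":0,"dy":-0.481,"dz":-0.11,"hand":1},{"wx":0,"wy":0,"wz":-4.2,"dx":0,"dy":-0.481,"dz":-0.11,"hand":1},{"wx":0,"wy":0,"wz":-4.2,"dx":0,"dy":-0.481,"dz":-0.11,"hand":1},{"wx":0,"wy":0,"wz":-4.2,"dx":0,"dy":-0.481,"dz":-0.11,"hand":1},{"wx":0,"wy":0,"wz":-4.2,"dx":0,"dy":-0.481,"dz":-0.11,"hand":1},{"wx":0,"wy":0,"wz":-4.2,"dx":0,"dy":-0.481,"dz":-0.11,"hand":1}]'; python3 - <<'E'
from h import *
st,im,d=grab('wrist','w3');X=cloud('wrist',d,st)
for lo,hi in[(.06,.085),(.018,.034)]:
    q=X[(X[...,2]>lo)&(X[...,2]<hi)&(abs(X[...,0]-.4975)<.09)&(abs(X[...,1]-.3215)<.04)];print(len(q),q.mean(0),rect(q))
print(tool()[0]);delta([.4975,.3215,.04])
st,im,d=grab('top','top2');X=cloud('top',d)
dk=((X-O)@D.as_matrix())
for n,(x,y) in{'cpost':(0,-.23),'catch':(.12,-.172)}.items():
    q=dk[(dk[...,2]>.09)&(dk[...,2]<.12)&(np.hypot(dk[...,0]-x,dk[...,1]-y)<.04)];print(n,len(q),q.mean(0))
w=dk[(abs(dk[...,0])<.05)&(abs(dk[...,1]+.165)<.03)];print('well z',np.median(w[:,2]))
E
```

```text
time: 8.87
tool_pos: [0.498, 0.325, 0.2007]
tool_rot: [0.001, 1.0, 0.002, -0.0]
contact_force: [-0.7, -0.2, -1.1]
gripper_width: 1.001
2304 [0.50159106 0.32202152 0.07046396] ((499.14752197265625, 322.0123596191406), (89.10729217529297, 21.92414093017578), 0.745592474937439)
987 [0.52733856 0.32296262 0.024824  ] ((498.4778137207031, 322.13330078125), (124.40100860595703, 30.111549377441406), 1.0919573307037354)
[0.49800182 0.32342806 0.20049866]
d tool [-0.0004  0.0016  0.1605]
tool x world [ 1.     0.002 -0.001] y [ 0.002 -1.     0.002] z [-0.001 -0.002 -1.   ]
cpost 63 [-0.00075287 -0.22890123  0.10853839]
catch 35 [ 0.11965952 -0.17149243  0.1018823 ]
well z 0.008620300547497626
```

View pics/w3.png

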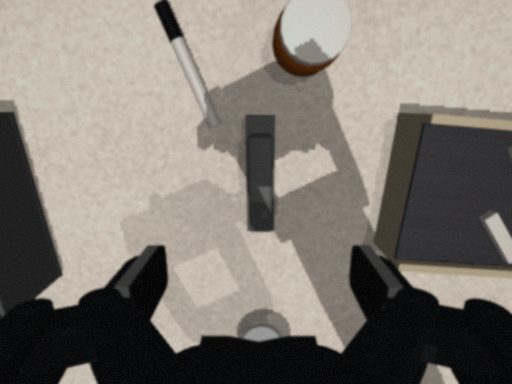

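Cover is open (post at deck y -229 mm) and the well floor is visible. The picture shows the scraper at (260,175), with the jar at (310,35) and the marker at (190,60) both clear of it. I'll grasp.

```bash
python3 -m pendant '[{"wx":0,"wy":0,"wz":-0.8,"dx":0.001,"dy":0.001,"dz":0.04,"hand":1},{"wx":0,"wy":0,"wz":-0.8,"dx":0.001,"dy":0.001,"dz":0.08,"hand":1},{"wx":0,"wy":0,"wz":-0.8,"dx":0.001,"dy":0.001,"dz":0.12,"hand":1},{"wx":0,"wy":0,"wz":-0.8,"dx":0.001,"dy":0.001,"dz":0.15,"hand":1},{"wx":0,"wy":0,"wz":-0.8,"dx":0.001,"dy":0.001,"dz":0.168,"hand":1},{"wx":0,"wy":0,"wz":-0.8,"dx":0.001,"dy":0.001,"dz":0.168,"hand":1},{"wx":0,"wy":0,"wz":-0.8,"dx":0.001,"dy":0.001,"dz":0.168,"hand":-1},{"wx":0,"wy":0,"wz":-0.8,"dx":0.001,"dy":0.001,"dz":0.168,"hand":-1},{"wx":0,"wy":0,"wz":-0.8,"dx":0.001,"dy":0.001,"dz":0.168,"hand":-1},{"wx":0,"wy":0,"wz":-0.8,"dx":0.001,"dy":0.001,"dz":0.168,"hand":-1},{"wx":0,"wy":0,"wz":-0.8,"dx":0.001,"dy":0.001,"dz":0.168,"hand":-1},{"wx":0,"wy":0,"wz":-0.8,"dx":0.001,"dy":0.001,"dz":0.168,"hand":-1},{"wx":0,"wy":0,"wz":-0.8,"dx":0.001,"dy":0.001,"dz":0.168,"hand":-1},{"wx":0,"wy":0,"wz":-0.8,"dx":0.001,"dy":0.001,"dz":0.168,"hand":-1}]'
```

```text
time: 10.13
tool_pos: [0.5005, 0.3228, 0.035]
tool_rot: [-0.0, 1.0, 0.007, 0.001]
contact_force: [-0.4, -0.5, 5.4]
gripper_width: 0.246
```

```bash
python3 - <<'E'
from h import *
p,r=tool();print(p,np.degrees(np.arctan2(r.as_matrix()[1,0],r.as_matrix()[0,0])))
delta(list(world([0,.1,0])[:2])+[.14])
E
```

```text
[0.5004633  0.32275863 0.03502821] 0.8299393709661681
d tool [-0.0169  0.1713 -0.1051]
tool x world [1.    0.014 0.002] y [ 0.014 -1.    -0.001] z [ 0.002  0.001 -1.   ]
```

```bash
python3 -m pendant '[{"wx":0,"wy":0,"wz":0,"dx":0,"dy":0,"dz":-0.03,"hand":-1},{"wx":0,"wy":0,"wz":0,"dx":0,"dy":0,"dz":-0.07,"hand":-1},{"wx":0,"wy":0,"wz":2,"dx":-0.003,"dy":0.02,"dz":-0.105,"hand":-1},{"wx":0,"wy":0,"wz":5,"dx":-0.007,"dy":0.06,"dz":-0.105,"hand":-1},{"wx":0,"wy":0,"wz":5,"dx":-0.01,"dy":0.1,"dz":-0.105,"hand":-1},{"wx":0,"wy":0,"wz":5,"dx":-0.013,"dy":0.135,"dz":-0.105,"hand":-1},{"wx":0,"wy":0,"wz":5,"dx":-0.015,"dy":0.16,"dz":-0.105,"hand":-1},{"wx":0,"wy":0,"wz":5,"dx":-0.015,"dy":0.171,"dz":-0.105,"hand":-1},{"wx":0,"wy":0,"wz":5,"dx":-0.015,"dy":0.171,"dz":-0.105,"hand":-1}]'; python3 - <<'E'
from h import *
p,r=tool();print(deck(p),p[2],np.degrees(np.arctan2(r.as_matrix()[1,0],r.as_matrix()[0,0])))
st,im,d=grab('wrist','w4');X=cloud('wrist',d,st)
dk=((X-O)@D.as_matrix())
q=dk[(abs(dk[...,2]-.071)<.004)&(dk[...,1]>0)&(dk[...,1]<.13)&(abs(dk[...,0])<.09)]
for lo,hi in[(-.09,-.05),(.05,.09)]:
    e=q[(q[:,0]>lo)&(q[:,0]<hi)];print(len(e),e.min(0) if len(e) else'',e.max(0) if len(e) else'')
E
```

```text
time: 10.88
tool_pos: [0.4865, 0.1493, 0.1378]
tool_rot: [0.0, 0.999, -0.038, -0.0]
contact_force: [-0.6, -0.8, -1.2]
gripper_width: 0.251
[0.00081999 0.09817982 0.13775513] 0.13775512529016484 -4.355689554290111
93 [-0.05448519  0.00825623  0.06700691] [-0.05003131  0.02531794  0.06915226]
2470 [6.85763593e-02 1.44563298e-05 6.70037057e-02] [0.07635108 0.12820894 0.07094249]
```

View pics/w4.png

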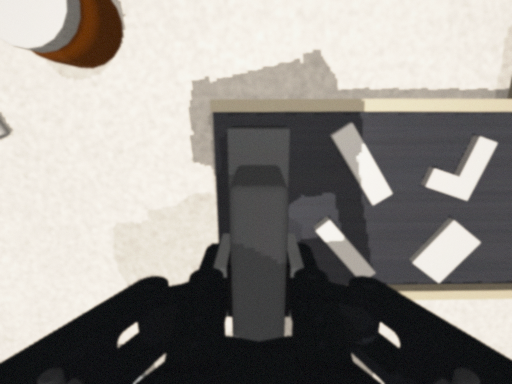

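Scraper is held square between the rims, at (258,220). The strips start at about x 320 px, so there is free plate below it. Lowering.

```bash
python3 - <<'E'
from h import *
st=sensors.state();d=np.load('pics/w4.npy');X=cloud('wrist',d,st);dk=((X-O)@D.as_matrix())
q=dk[(abs(dk[...,2]-.129)<.008)&(abs(dk[...,1]-.098)<.025)&(dk[...,0]>.02)];print(len(q),q.min(0),q.max(0))
E
python3 -m pendant '[{"wx":0,"wy":0,"wz":0,"dx":0.0005,"dy":0,"dz":0.02,"hand":-1},{"wx":0,"wy":0,"wz":0,"dx":0.0005,"dy":0,"dz":0.035,"hand":-1},{"wx":0,"wy":0,"wz":0,"dx":0.0005,"dy":0,"dz":0.041,"hand":-1},{"wx":0,"wy":0,"wz":0,"dx":0.0005,"dy":0,"dz":0.043,"hand":-1}]'
python3 -m pendant '[{"wx":0,"wy":0,"wz":0,"dx":0,"dy":0,"dz":0.001,"hand":-1},{"wx":0,"wy":0,"wz":0,"dx":0,"dy":0,"dz":0.001,"hand":-1},{"wx":0,"wy":0,"wz":0,"dx":0,"dy":0,"dz":0.001,"hand":-1}]'
```

```text
2640 [0.03070399 0.08346324 0.1214643 ] [0.06138629 0.1135687  0.13694004]
time: 11.27
tool_pos: [0.4868, 0.1524, 0.0949]
tool_rot: [-0.0, 0.999, -0.036, -0.001]
contact_force: [-4.6, 0.4, 7.2]
gripper_width: 0.249
time: 11.52
tool_pos: [0.4877, 0.1521, 0.0949]
tool_rot: [-0.001, 0.999, -0.036, 0.0]
contact_force: [-1.1, 2.4, 1.0]
gripper_width: 0.247
```

```bash
python3 -m pendant '[{"wx":0,"wy":0,"wz":0,"dx":0,"dy":0.01,"dz":0.001,"hand":-1},{"wx":0,"wy":0,"wz":0,"dx":0,"dy":0.02,"dz":0.001,"hand":-1},{"wx":0,"wy":0,"wz":0,"dx":0,"dy":0.03,"dz":0.001,"hand":-1},{"wx":0,"wy":0,"wz":0,"dx":0,"dy":0.04,"dz":0.001,"hand":-1},{"wx":0,"wy":0,"wz":0,"dx":0,"dy":0.05,"dz":0.001,"hand":-1},{"wx":0,"wy":0,"wz":0,"dx":0,"dy":0.06,"dz":0.001,"hand":-1},{"wx":0,"wy":0,"wz":0,"dx":0,"dy":0.07,"dz":0.001,"hand":-1},{"wx":0,"wy":0,"wz":0,"dx":0,"dy":0.08,"dz":0.001,"hand":-1},{"wx":0,"wy":0,"wz":0,"dx":0,"dy":0.09,"dz":0.001,"hand":-1},{"wx":0,"wy":0,"wz":0,"dx":0,"dy":0.10,"dz":0.001,"hand":-1}]'
python3 -c "
from h import *
p,r=tool();print(deck(p),r.as_matrix().round(3)[:,0]);grab('wrist','w5')"
```

```text
time: 12.35
tool_pos: [0.4813, 0.051, 0.095]
tool_rot: [-0.001, 0.999, -0.037, 0.002]
contact_force: [0.5, 4.8, 6.3]
gripper_width: 0.251
[ 0.00280715 -0.00020449  0.09495117] [ 0.997 -0.074  0.003]
```

View pics/w5.png

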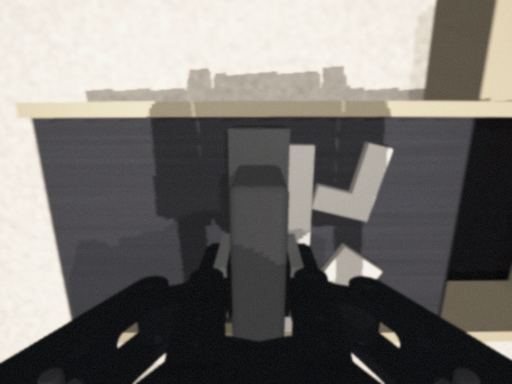

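Chips are being pushed ahead of the foot, with the strip flat against it at (301,190) and the well at the right. Continuing.

```bash
python3 -m pendant '[{"wx":0,"wy":0,"wz":0,"dx":-0.001,"dy":0.01,"dz":0.0,"hand":-1},{"wx":0,"wy":0,"wz":0,"dx":-0.001,"dy":0.02,"dz":0.0,"hand":-1},{"wx":0,"wy":0,"wz":0,"dx":-0.001,"dy":0.03,"dz":0.0,"hand":-1},{"wx":0,"wy":0,"wz":0,"dx":-0.001,"dy":0.04,"dz":0.0,"hand":-1},{"wx":0,"wy":0,"wz":0,"dx":-0.001,"dy":0.05,"dz":0.0,"hand":-1},{"wx":0,"wy":0,"wz":0,"dx":-0.001,"dy":0.06,"dz":0.0,"hand":-1},{"wx":0,"wy":0,"wz":0,"dx":-0.001,"dy":0.07,"dz":0.0,"hand":-1},{"wx":0,"wy":0,"wz":0,"dx":-0.001,"dy":0.08,"dz":0.0,"hand":-1},{"wx":0,"wy":0,"wz":0,"dx":-0.001,"dy":0.09,"dz":0.0,"hand":-1},{"wx":0,"wy":0,"wz":0,"dx":-0.001,"dy":0.098,"dz":0.0,"hand":-1},{"wx":0,"wy":0,"wz":0,"dx":-0.001,"dy":0.106,"dz":0.0,"hand":-1},{"wx":0,"wy":0,"wz":0,"dx":-0.001,"dy":0.114,"dz":0.0,"hand":-1},{"wx":0,"wy":0,"wz":0,"dx":-0.001,"dy":0.122,"dz":0.0,"hand":-1},{"wx":0,"wy":0,"wz":0,"dx":-0.001,"dy":0.130,"dz":0.0,"hand":-1},{"wx":0,"wy":0,"wz":0,"dx":-0.001,"dy":0.130,"dz":0.0,"hand":-1},{"wx":0,"wy":0,"wz":0,"dx":-0.001,"dy":0.130,"dz":0.0,"hand":-1}]'
python3 -c "
from h import *
p,r=tool();print(deck(p),r.as_matrix().round(3)[:,0]);grab('wrist','w6')"
```

```text
time: 13.73
tool_pos: [0.4703, -0.0796, 0.0949]
tool_rot: [0.001, 0.999, -0.037, 0.001]
contact_force: [0.7, 0.8, 7.5]
gripper_width: 0.251
[ 0.00139735 -0.13129408  0.09485475] [ 0.997 -0.074  0.002]
```

View pics/w6.png

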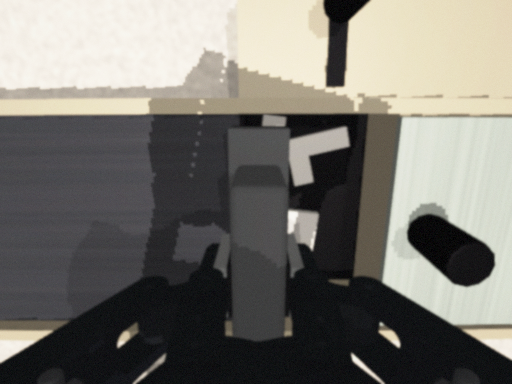

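The chips are down in the well (L at (315,155), others beneath the foot). I'll lift, retreat and check all four.

```bash
python3 -m pendant '[{"wx":0,"wy":0,"wz":0,"dx":0,"dy":-0.005,"dz":-0.02,"hand":-1},{"wx":0,"wy":0,"wz":0,"dx":0,"dy":-0.02,"dz":-0.055,"hand":-1},{"wx":0,"wy":0,"wz":0,"dx":0,"dy":-0.05,"dz":-0.08,"hand":-1},{"wx":0,"wy":0,"wz":0,"dx":0,"dy":-0.085,"dz":-0.1,"hand":-1},{"wx":0,"wy":0,"wz":0,"dx":0,"dy":-0.1,"dz":-0.1,"hand":-1},{"wx":0,"wy":0,"wz":0,"dx":0,"dy":-0.1,"dz":-0.1,"hand":-1}]'
python3 - <<'E'
from h import *
st,im,d=grab('wrist','w7');X=cloud('wrist',d,st);dk=((X-O)@D.as_matrix())
w=(im.min(2)>110)&(dk[...,2]<.05)&(abs(dk[...,0])<.07)&(abs(dk[...,1]+.165)<.048)
n,l,s,_=cv2.connectedComponentsWithStats(w.astype(np.uint8))
for k in range(1,n):
    if s[k,4]>40: q=dk[l==k];print(s[k],q.mean(0).round(3),q[:,2].max().round(3),rect(q))
print([ (deck(x['position']).round(3).tolist(),round(x['score'],2)) for x in finder.look_for('wrist','chip_a')])
p,r=tool();print(deck(p)); delta([.4995,.3228,.138])
E
```

```text
time: 14.28
tool_pos: [0.4774, 0.0229, 0.1947]
tool_rot: [0.0, 0.999, -0.035, 0.001]
contact_force: [0.7, 0.8, -2.6]
gripper_width: 0.249
[ 362  112   72   61 1628] [ 0.042 -0.162  0.012] 0.016 ((36.2768669128418, -174.95248413085938), (63.242671966552734, 72.42727661132812), 0.4548290967941284)
[ 360  180   37   43 1180] [-0.027 -0.161  0.012] 0.015 ((-28.72380828857422, -162.31954956054688), (35.569705963134766, 47.13095474243164), 83.24579620361328)
[([0.044, -0.138, 0.016], 0.88), ([0.043, -0.164, 0.011], 0.74), ([-0.029, -0.16, 0.013], 0.66)]
[-1.35836427e-04 -3.06150627e-02  1.92286512e-01]
d tool [ 0.0016 -0.3029  0.0539]
tool x world [ 0.997 -0.072 -0.002] y [-0.072 -0.997  0.001] z [-0.002 -0.001 -1.   ]
```

View pics/w7.png

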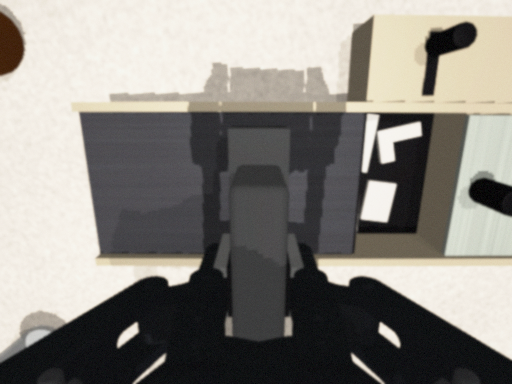

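Three pieces are visible in the well (strip, L, tile) and the plate looks clean. The fourth may be hidden behind the near wall, so I'll carry the scraper away from the deck and check with the top camera before releasing it.

```bash
python3 -m pendant '[{"wx":0,"wy":0,"wz":-5,"dx":0.0016,"dy":-0.04,"dz":0,"hand":-1},{"wx":0,"wy":0,"wz":-5,"dx":0.0016,"dy":-0.08,"dz":0,"hand":-1},{"wx":0,"wy":0,"wz":-5,"dx":0.0016,"dy":-0.12,"dz":0,"hand":-1},{"wx":0,"wy":0,"wz":-5,"dx":0.0016,"dy":-0.16,"dz":0,"hand":-1},{"wx":0,"wy":0,"wz":-5,"dx":0.0016,"dy":-0.2,"dz":0,"hand":-1},{"wx":0,"wy":0,"wz":-5,"dx":0.0016,"dy":-0.24,"dz":0,"hand":-1},{"wx":0,"wy":0,"wz":-5,"dx":0.0016,"dy":-0.275,"dz":0,"hand":-1},{"wx":0,"wy":0,"wz":-5,"dx":0.0016,"dy":-0.303,"dz":0.02,"hand":-1},{"wx":0,"wy":0,"wz":-5,"dx":0.0016,"dy":-0.303,"dz":0.054,"hand":-1},{"wx":0,"wy":0,"wz":-5,"dx":0.0016,"dy":-0.303,"dz":0.054,"hand":-1}]'
python3 - <<'E'
from h import *
from h import cams
st,im,d=grab('top','top3')
st2,im2,_=grab('side','side3')
a=cv2.resize(im[160:260,170:345],(700,400),interpolation=cv2.INTER_CUBIC);b=cv2.resize(im2[150:290,200:320],(343,400))
cv2.imwrite('pics/c3.png',cv2.cvtColor(np.hstack([cv2.resize(a,(457,261)),cv2.resize(b,(224,261))]),cv2.COLOR_RGB2BGR))
X=cloud('top',d);dk=((X-O)@D.as_matrix())
w=(im.min(2)>95)&(dk[...,2]<.05)&(abs(dk[...,0])<.07)&(abs(dk[...,1]+.165)<.048)
n,l,s,_=cv2.connectedComponentsWithStats(w.astype(np.uint8))
for k in range(1,n):
    if s[k,4]>8: q=dk[l==k];print(s[k],q.mean(0).round(3),q[:,2].max().round(3))
pl=(im.min(2)>95)&(abs(dk[...,0])<.063)&(dk[...,1]>-.115)&(dk[...,1]<.125)&(dk[...,2]<.1);print('bright on plate',pl.sum())
p,r=tool();print(p,np.degrees(np.arctan2(r.as_matrix()[1,0],r.as_matrix()[0,0])))
E
```

```text
time: 15.22
tool_pos: [0.4965, 0.3209, 0.1304]
tool_rot: [0.004, 1.0, 0.007, -0.006]
contact_force: [-1.3, -1.0, -4.5]
gripper_width: 0.249
[268 193  24  20 207] [ 0.036 -0.155  0.014] 0.022
[266 216   5  20  83] [-0.037 -0.132  0.017] 0.022
[272 216  12  16 149] [-0.029 -0.161  0.014] 0.019
bright on plate 0
[0.49923647 0.32115551 0.13608614] 0.7383268795209008
```

View pics/c3.png

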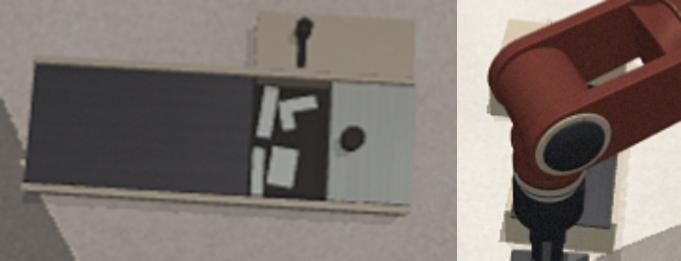

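All four pieces show in the well, at crop pixels (268,112), (295,110), (258,172) and (283,167), all about z 14 mm, and the plate is empty. I'll set the scraper down.

```bash
python3 -m pendant '[{"wx":0,"wy":0,"wz":0,"dx":0,"dy":0,"dz":0.035,"hand":-1},{"wx":0,"wy":0,"wz":0,"dx":0,"dy":0,"dz":0.07,"hand":-1},{"wx":0,"wy":0,"wz":0,"dx":0,"dy":0,"dz":0.09,"hand":-1},{"wx":0,"wy":0,"wz":0,"dx":0,"dy":0,"dz":0.097,"hand":-1},{"wx":0,"wy":0,"wz":0,"dx":0,"dy":0,"dz":0.1,"hand":-1},{"wx":0,"wy":0,"wz":0,"dx":0,"dy":0,"dz":0.101,"hand":-1},{"wx":0,"wy":0,"wz":0,"dx":0,"dy":0,"dz":0.101,"hand":-1}]'
```

```text
time: 15.9
tool_pos: [0.5025, 0.3237, 0.0408]
tool_rot: [-0.001, 1.0, 0.007, 0.002]
contact_force: [-0.3, -0.0, -2.3]
gripper_width: 0.247
```

```bash
python3 -m pendant '[{"wx":0,"wy":0,"wz":0,"dx":0,"dy":0,"dz":0.002,"hand":-1},{"wx":0,"wy":0,"wz":0,"dx":0,"dy":0,"dz":0.004,"hand":-1},{"wx":0,"wy":0,"wz":0,"dx":0,"dy":0,"dz":0.004,"hand":-1},{"wx":0,"wy":0,"wz":0,"dx":0,"dy":0,"dz":0.004,"hand":-1}]'
```

```text
time: 16.23
tool_pos: [0.5009, 0.3237, 0.035]
tool_rot: [-0.0, 1.0, 0.007, 0.0]
contact_force: [1.1, -0.5, -0.4]
gripper_width: 0.249
```

Down (TCP height as at the grasp, weight off the wrist). Release and lift.

```bash
python3 -m pendant '[{"wx":0,"wy":0,"wz":0,"dx":0,"dy":0,"dz":0,"hand":1},{"wx":0,"wy":0,"wz":0,"dx":0,"dy":0,"dz":0,"hand":1},{"wx":0,"wy":0,"wz":0,"dx":0,"dy":0,"dz":0,"hand":1},{"wx":0,"wy":0,"wz":0,"dx":0,"dy":0,"dz":0,"hand":1},{"wx":0,"wy":0,"wz":0,"dx":0,"dy":0,"dz":0,"hand":1},{"wx":0,"wy":0,"wz":0,"dx":0,"dy":0,"dz":-0.02,"hand":1},{"wx":0,"wy":0,"wz":0,"dx":0,"dy":0,"dz":-0.06,"hand":1},{"wx":0,"wy":0,"wz":0,"dx":0,"dy":0,"dz":-0.1,"hand":1},{"wx":0,"wy":0,"wz":0,"dx":0,"dy":0,"dz":-0.14,"hand":1},{"wx":0,"wy":0,"wz":0,"dx":0,"dy":0,"dz":-0.165,"hand":1},{"wx":0,"wy":0,"wz":0,"dx":0,"dy":0,"dz":-0.165,"hand":1}]'
python3 - <<'E'
from h import *
st,im,d=grab('wrist','w8');X=cloud('wrist',d,st)
for lo,hi in[(.06,.085),(.018,.034)]:
    q=X[(X[...,2]>lo)&(X[...,2]<hi)&(abs(X[...,0]-.4975)<.09)&(abs(X[...,1]-.3215)<.04)];print(len(q),q[:,2].mean(),rect(q))
for t in['jar','beaker','marker','bottle','tube_rack']:
    for c in['top','side']:
        if t=='jar': cams.grab_frame(c)
        print(c,t,[(np.round(x['position'],3).tolist(),round(x['score'],2)) for x in finder.look_for(c,t)[:1]])
E
```

```text
time: 17.15
tool_pos: [0.5042, 0.3253, 0.2082]
tool_rot: [-0.003, 1.0, 0.007, 0.006]
contact_force: [0.4, -0.4, 0.7]
gripper_width: 0.996
2155 0.07045791835457253 ((499.4264831542969, 322.352783203125), (89.72071838378906, 22.055009841918945), 1.133161187171936)
954 0.0248384565006468 ((499.0946044921875, 322.43231201171875), (123.95638275146484, 30.00511932373047), 0.8525052070617676)
top jar [([0.618, 0.273, 0.072], 0.82)]
side jar [([0.626, 0.3, 0.064], 0.57)]
top beaker [([0.268, 0.33, 0.038], 0.57)]
side beaker [([0.272, 0.323, 0.058], 0.72)]
top marker []
side marker [([0.605, 0.398, 0.012], 0.8)]
top bottle [([0.744, -0.125, 0.089], 0.73)]
side bottle [([0.755, -0.106, 0.068], 0.7)]
top tube_rack [([0.732, 0.08, 0.05], 0.55)]
side tube_rack [([0.733, 0.119, 0.052], 0.66)]
```

Scraper is upright on the bench (fin top 70.5 mm, foot top 25 mm, same as before), and the bystanders I checked are unmoved.

```bash
python3 -c "
from plant import job
print(job.job_done())"
```

```text
the job is handed in; nothing more can be done
None
```

All four pieces are in the waste well and the scraper is standing upright on the bench. I handed the job in at about 18 s of the 72 s allowed; no verdict was reported.

**What I did**
- **Cover:** it was locked at first, stopping at about 17 N. I slid the catch to its far end, and the cover then opened to about 0.089 m.
- **Sweep:** I set the scraper on the empty strip of the plate and swept all four pieces into the well in one pass. Then I put the scraper back at its starting place.

**Last checks**
- **Pieces:** the top camera showed all four on the well floor, at deck z of about 14 mm, and nothing left on the plate. The wrist camera saw only three, because the near wall hid the fourth.
- **Scraper:** it is upright, with heights matching those before the grasp, about 0.2 m clear of the deck.
- **Bystanders:** the jar, beaker, marker, bottle and tube rack are where they were, within the finder's error. The finder missed the marker in the top view but saw it in the side view. I did not measure the mouse again; the arm never went low near it.

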